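# Hook the instrument basket out of the leaning soak well

## Task

Take the long hook from its stand, reach down the leaning (empty, drained) soak well with it and draw out the small steel basket by its red bail, then set the basket down gently, upright, inside the steel drying tray, beside the blue pot. Handle the basket only with the hook, never with the fingers, and do not let it drop. Finally hang the hook back on its stand as it was. Do not disturb the blue pot, the white bottle or the forceps.

Things in the scene. Friction and masses are not known exactly. Their poses are not given: they have to be found in the camera images.
- well: Fixed soak well: clear rectangular tube, teal-edged, on a teal foot (150 x 90 x 10 mm). Origin on the counter, z up. The tube leans 30 degrees from vertical towards the well's own -x: its mouth faces up and towards the robot. Tube axes in this frame: out of the mouth u = (-0.5, 0, 0.866); across, towards the upper wall, w = (0.866, 0, 0.5); and y.
- well_floor (a point): Centre of the tube's inner floor, at (40, 0, 28) mm of the well (axes as the well's, not tilted). Inside, the tube measures 64 mm along w, 48 mm along y and 150 mm deep along u; walls 4 mm. A gripper's body does not fit in, so reach in with the hook, its shaft along u. The basket starts on the floor, against the lower (-w) wall, its x along w and its z along u.
- basket: Loose steel open box, 38 (x) x 40 (y) x 26 (z) mm, about 0.16 kg (varies), with four vials below its rim and a rigid red bail across its middle (plane x = 0), a 5 mm round bar. Origin: centre of the underside, z up through the bail. It starts deep in the well.
- basket_bail (a point): Middle of the bail's level top bar (centre line), 56 mm above the basket's underside. The bar runs along the basket's y for 12 mm, then slopes down 14 mm on each side to legs at y = +-18 mm. Clear space under the bar down to the rim: 27 mm.
- picker: Loose long hook, 0.09 kg, hanging upright on the stand at the start, yaw within 0.2 rad of the stand's. Origin: centre of the underside of its black collar (disc 32 mm across, 6 mm thick), z up along the shaft. Above the collar is the orange grip; below it a steel shaft 8 mm thick down to z = -118 mm, with the hook's tongue at its foot, pointing to the hook's -x.
- picker_grip (a point): Middle of the orange grip, 34 mm above the picker's origin. The grip measures 26 (x) x 16 (y) x 56 (z) mm, from z = 6 to 62 mm of the picker: pinch it across y.
- picker_tongue (a point): Middle of the hook's gullet, on the tongue's upper side: (-10, 0, -116) mm of the picker. The tongue is 10 mm wide (y) and 4 mm thick (underside z = -120 mm), and ends in an upturned tip, x = -20 to -16 mm, reaching up to z = -107 mm. Open gullet between tip and shaft: x = -16 to -4 mm.
- stand: Fixed stand: white foot 120 x 110 x 12 mm, teal post (face at x = 32 mm, 8 mm higher than the prongs), and a fork of two steel prongs open to the stand's -x. Origin on the counter under the hook's place, z up. Prongs: 16 mm apart (y = -8 to 8 mm), each 10 mm wide, their ends (x = -26 to -22 mm) turned up 7 mm. Left or right of the well, the tray opposite.
- stand_seat (a point): Point on the stand at (0, 0, 145) mm of its frame, level with the prong tops: the hook's origin is here when it hangs in the middle of its place, the collar lying on the prongs and the shaft between them.
- tray: Fixed steel drying tray, 150 (x) x 170 (y) mm outside, floor 4 mm thick, rim 14 mm high, walls 4 mm. Origin: centre of its underside on the counter, z up. The blue pot stands in its +y half (about y = 45 mm); the -y half is clear.
- pot: Loose blue galley pot in the tray, 48 mm across, 35 mm high; bystander. Origin: centre of its underside.
- bottle: Loose white bottle, 64 mm across, 170 mm high, to the left of the well; bystander. Origin: centre of its underside.
- forceps: Loose steel forceps lying flat between the robot and the well, 124 mm long, 4 mm high; bystander. Origin: middle of its underside.
Things that resemble listed ones, but are neither listed nor needed, are in the scene too. What is meant by the tray is not orange or pink, and is the larger of those in its own colour.

How it is judged:
By the outcome, as a careful person would: the job done as asked, in the order asked, and still so for the second after the job is handed in, with the robot touching nothing.
It also fails if it takes over 67 s, if anything falls off the work surface, if the arm or the gripper's body presses on something with over 40 N, if the wrist force passes 120 N, or if a joint passes its speed limit or range.

## Robot

A 7-joint arm with a two-finger parallel gripper is mounted at the origin on the work surface. World frame = base frame: x ahead of the robot, y to its left, z up, the work surface at z = 0. Lengths are in m, angles in rad, forces in N, time in s.
With the tool pointing down it reaches from about 0.4 to 0.85 m from the base axis. Payload 10.4 kg.
Tool frame: the origin (TCP) lies at the very end of the fingers, on their centre line; the grasp point (between the pads) lies 19 mm behind it; z points along the fingers, y is the line along which they close (so a half turn about z gives the same grasp; the last joint's range is limited). The gripper opens to 85 mm and grips with 20 to 120 N. Pads are 22 mm wide; open, the fingers measure 114 mm over their backs; the gripper's body (76 mm by 85 mm) begins 54 mm behind the grasp point. The pads swing forward as they close: fully open they stand 13 mm farther back than shut.
Start: joints at [1.265, 0.332, -0.065, 1.46, 0.022, 1.35, -0.088], TCP at [0.174, -0.6, 0.231] pointing down, gripper open.
Joint ranges: [-2.6, 2.6], [-0.5, 2.12], [-1.47, 1.34], [0.16, 2.42], [-1.27, 4.41], [0.06, 2.06], [-2.6, 2.6]. Speed limits (rad/s): [2.22, 2.22, 2.79, 2.79, 3.14, 3.14, 3.14].

## Interface

Orientations are given as a unit quaternion [x, y, z, w].
In Python, from workcell import * gives the robot as it stands.
- The arm moves only by the tool step_arm, never from a script. Its argument "commands" is one flat list of numbers, 7 for each row, row after row: the finger opening in mm, from 0 to 85.4, then the shift along the world's x, y, z as a fraction of full scale, then the turn, a rotation vector about the world's x, y, z as a fraction of full scale. A call has exactly 10 rows; each row is the pose to reach, as a shift and turn from the pose commanded when the call began, turning the shorter way round; what a row does not reach only later rows make up. Full scale, the value 1, is 0.6 m for a shift and pi rad for a turn. A row lasts 1/8 s, in which the tool goes at most 62.5 mm and 10.7 degrees, less where a joint would pass 70% of its speed; a pose out of reach is approached as far as the arm can. A call with a number of a shift or a turn outside -1 to 1 is refused whole. A call with a gripper value outside its range is refused whole. The fingers move at their own pace and stop on an object; "squeeze" is the grip in N (left out, the last holds). Time passes only in rows, so rows that repeat a pose let the fingers close, or fill a call up. It gives the time, the measured TCP pose, the force, the opening and the grip force at its end, in the units of the state.
- get_obs(): the state, without advancing time (a new reading comes with each control period).
- camera(name): name is "scene" or "top"; returns the picture (480x640x3 uint8, red, green, blue); there is no depth.
- camera_params(name): a dict with "mtx" (3x3 intrinsics, pixels), "dist" ([k1, k2, p1, p2, k3] as OpenCV has them; the pictures are not rectified), "extrinsics" (4x4, takes a point from world to camera coordinates). Camera axes: x right, y down, z forward; pixel columns grow to the right and rows downward; lengths in m; the calibration is good to about 2 mm. A picture is of the moment at which its call begins. camera_params takes no time and is no camera call.
- hand_in(): hands the job in; it is judged then, once.
The state is a dict: "clock": time; "joint_pos": joint angles; "joint_velocities": joint speeds; "tau": joint torques, N m; "position": TCP position; "ee_rot": TCP orientation; "ft_force": force on the tool from outside, world axes, zero at the start; "torque": the same for the moment, N m; "grip_width": opening from 0.0 (shut) to 1.0 (fully open); "grasp_force": force on a finger pad.
Only numpy, scipy, OpenCV 4.12 (cv2) and the standard library are available. Lean on these libraries where they do the work, as an engineer would, in place of code of your own. Each camera call takes 0.05 s, during which the arm holds its last target. There are 200 camera calls.

## Working session

There is one attempt and no reset: what is moved stays moved. The work goes in short steps, Python scripts to look and compute and a tool call to move; the robot and the scene stay as the last step left them, time stands still between calls to the robot, and variables do not carry over. Pictures are saved under pics/ and viewed, at most 12 in all, crops included, and the job is handed in when it is done.

Besides the shell and the picture viewer there is one more tool, called after "Request:" as name(argument=value, ...), one argument or row to a line, values as JSON. step_arm: Moves the arm, as the interface text tells. Its arguments: {"type":"object","properties":{"commands":{"type":"array","items":{"type":"number"}},"squeeze":{"type":"number"}},"required":["commands"]}

```bash
mkdir -p pics; ls
python3 - <<'E'
from workcell import *
import cv2,numpy as np
for n in ("scene","top"):
    im=camera(n); cv2.imwrite(f"pics/{n}0.png",im[:,:,::-1]); p=camera_params(n)
    print(n,np.round(p["mtx"],1).tolist(),p["dist"],np.round(p["extrinsics"],3).tolist())
o=get_obs(); print({k:np.round(v,3).tolist() for k,v in o.items()})
E
```

```text
pics
scene [[484.2, 0.0, 325.9], [0.0, 484.2, 245.0], [0.0, 0.0, 1.0]] [-0.09356582  0.          0.          0.          0.        ] [[-0.293, 0.956, 0.011, 0.051], [0.8, 0.251, -0.544, -0.336], [-0.523, -0.151, -0.839, 1.419], [0.0, 0.0, 0.0, 1.0]]
top [[454.1, 0.0, 314.3], [0.0, 454.1, 234.0], [0.0, 0.0, 1.0]] [-0.06204449  0.          0.          0.          0.        ] [[0.019, -0.999, 0.034, 0.074], [-0.985, -0.025, -0.168, 0.508], [0.169, -0.03, -0.985, 0.938], [0.0, 0.0, 0.0, 1.0]]
{'clock': 0.1, 'joint_pos': [1.265, 0.333, -0.065, 1.461, 0.022, 1.35, -0.089], 'joint_velocities': [-0.002, -0.001, 0.001, -0.003, -0.002, 0.002, 0.0], 'tau': [0.001, -62.675, 0.049, -39.243, 0.016, 0.007, 0.0], 'position': [0.174, -0.6, 0.231], 'ee_rot': [0.99, 0.141, -0.0, -0.001], 'ft_force': [0.192, 0.762, 0.609], 'torque': [0.055, 0.011, -0.047], 'grasp_force': 0.0, 'grip_width': 0.998}
```

View pics/scene0.png

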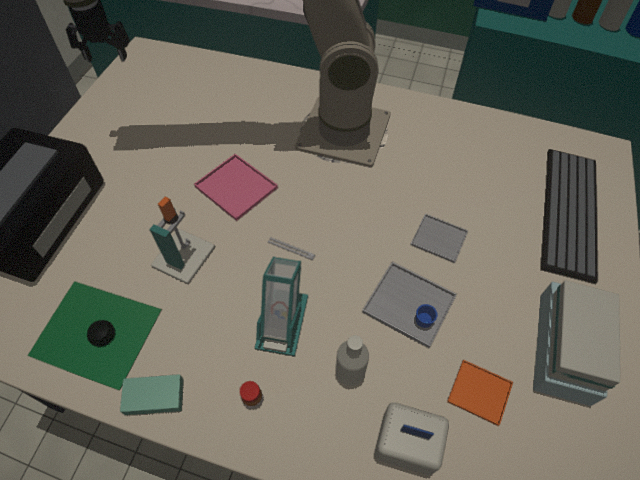

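View pics/top0.png

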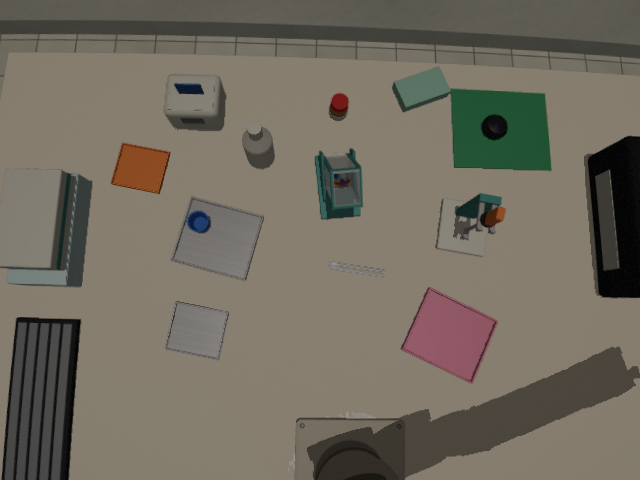

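The scene view shows the stand with the hook at (175,240), the well at (282,310), the tray with the pot at (410,303) and the forceps at (292,248). In the top view these are at (475,220), (341,185), (218,238) and (357,269). There are two steel-grey trays in the top view: A at (218,238), which is larger and holds the blue pot, and B at (197,330), which is smaller and empty. A fits the description, and I'll confirm it in an enlarged crop.

```bash
cat > h.py <<'E'
from workcell import *
import cv2,numpy as np
from scipy.spatial.transform import Rotation as R
def ray(n,uv):
    p=camera_params(n); E=np.array(p["extrinsics"])
    q=cv2.undistortPoints(np.array([[uv]],float),np.array(p["mtx"]),np.array(p["dist"]))[0,0]
    d=E[:3,:3].T@np.r_[q,1]; return -E[:3,:3].T@E[:3,3], d/np.linalg.norm(d)
def onz(n,uv,z):
    c,d=ray(n,uv); return c+d*(z-c[2])/d[2]
def tri(us,ut):
    c1,d1=ray("scene",us); c2,d2=ray("top",ut)
    t=np.linalg.lstsq(np.c_[d1,-d2],c2-c1,rcond=None)[0]
    a,b=c1+d1*t[0],c2+d2*t[1]; return (a+b)/2,np.linalg.norm(a-b)
def proj(n,P):
    p=camera_params(n);E=np.array(p["extrinsics"])
    return cv2.projectPoints(np.atleast_2d(np.array(P,float)),cv2.Rodrigues(E[:3,:3])[0],E[:3,3],np.array(p["mtx"]),np.array(p["dist"]))[0][:,0]
def crop(im,x,y,w,h,s):
    return cv2.resize(im[y:y+h,x:x+w],None,fx=s,fy=s,interpolation=cv2.INTER_CUBIC)
E
python3 - <<'E'
from h import *
s=cv2.imread("pics/scene0.png");t=cv2.imread("pics/top0.png")
W=lambda a:np.clip(a.astype(float)*1.5,0,255).astype(np.uint8)
a=np.hstack([crop(t,430,180,80,75,5),crop(t,305,145,80,75,5)])
b=np.hstack([crop(s,145,190,80,110,0.1*0+2.5*1.36),crop(s,245,250,80,110,3.4),crop(t,165,190,76*1+2,110,3.29)[:374] if 0 else crop(t,160,190,110,110,3.4)])[:, :800]
b=b[:, :800]
print(a.shape,b.shape)
b=cv2.resize(b,(800,int(b.shape[0]*800/b.shape[1])))
v=W(np.vstack([a,b])); print(v.shape); cv2.imwrite("pics/c1.png",cv2.resize(v,None,fx=600/v.shape[0],fy=600/v.shape[0]) if v.shape[0]>600 else v)
E
```

```text
(375, 800, 3) (374, 800, 3)
(749, 800, 3)
```

View pics/c1.png

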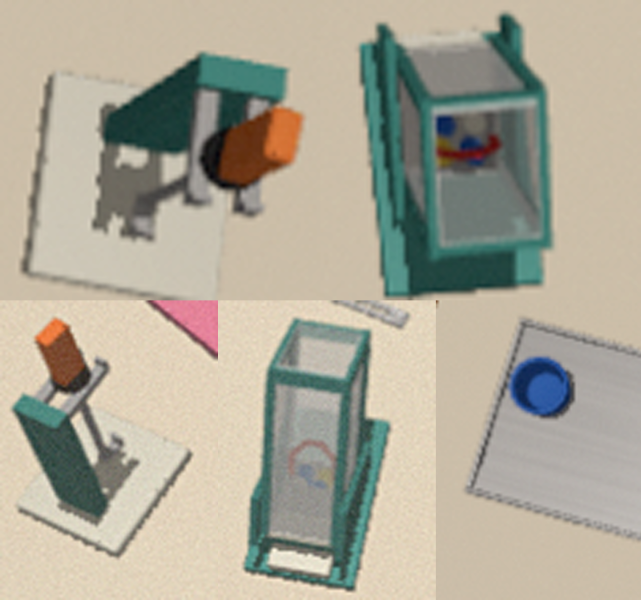

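The crop confirms tray A: it holds the blue pot and is the larger of the two. In the top view the well's mouth is a clear quad with the red bail visible inside. The stand's fork opens towards the robot. Next I'll measure these.

Run:
```python
from h import *
np.set_printoptions(precision=4,suppress=True)
s=cv2.imread("pics/scene0.png");t=cv2.imread("pics/top0.png")
k=4.005;T2=lambda X,Y:(305-.375+(X-320)/k,145-.375+Y/k);T1=lambda X,Y:(430-.375+X/k,180-.375+Y/k)
m=2.723;S2=lambda X,Y:(245-.375+(X-217.8)/m,250-.375+(Y-299.6)/m);S1=lambda X,Y:(145-.375+X/m,190-.375+(Y-299.6)/m)
ct=[(428,97),(541,95),(550,245),(435,258)]  # far-left, far-right, near-right, near-left (robot view)
cs=[(348,388),(272,380),(297,320),(370,328)]
P=[]
for a,b in zip(ct,cs):
    p,e=tri(S2(*b),T2(*a));P.append(p);print("mouth",p,e)
P=np.array(P);c=P.mean(0);print("centre",c,"edges",[np.linalg.norm(P[i]-P[i-1]) for i in range(4)])
y=P[0]-P[1]+P[3]-P[2];w=P[0]-P[3]+P[1]-P[2];print("yaw y",np.degrees(np.arctan2(-y[0],y[1])),"w",w/np.linalg.norm(w),np.degrees(np.arctan2(w[1],w[0])))
def cen(im,f,box):
    x,y,ww,hh=box;h=cv2.cvtColor(im[y:y+hh,x:x+ww],cv2.COLOR_BGR2HSV);mk=f(h[...,0].astype(int),h[...,1],h[...,2]).astype(np.uint8)
    M=cv2.moments(mk,True);return (M["m10"]/M["m00"]+x,M["m01"]/M["m00"]+y),M["m00"]
org=lambda h,S,V:(h>4)&(h<18)&(S>150)
red=lambda h,S,V:((h<6)|(h>172))&(S>90)
blu=lambda h,S,V:(h>100)&(h<130)&(S>120)
a,b=cen(s,org,(150,190,40,35)),cen(t,org,(470,195,45,45));print("grip",a,b,tri(a[0],b[0]))
rs=cen(s,lambda h,S,V:((h<8)|(h>170))&(S>60),(265,295,30,25)); rt=cen(t,red,(325,165,35,30));print("bail",rs,rt,tri(rs[0],rt[0]))
b=cen(t,blu,(180,205,40,35));a=cen(s,blu,(405,295,40,40));print("pot",a,b,tri(a[0],b[0]))
print("foot",[onz("top",T1(*q),.012) for q in [(52,72),(28,272),(215,295)]],[onz("scene",S1(*q),.012) for q in [(190,452),(118,553),(20,507)]])
h=cv2.cvtColor(t,cv2.COLOR_BGR2HSV);sub=h[195:282,168:268]
print("sat table",h[290,290],"tray",h[250,230])
mk=((sub[...,1]<38)|((sub[...,0]>90)&(sub[...,0]<150))).astype(np.uint8);mk=cv2.morphologyEx(mk,cv2.MORPH_OPEN,np.ones((3,3)))
cn=max(cv2.findContours(mk,0,2)[0],key=cv2.contourArea);bx=cv2.boxPoints(cv2.minAreaRect(cn))+[168,195]
Q=np.array([onz("top",q,.014) for q in bx]);print("tray",bx,Q,Q.mean(0),[np.linalg.norm(Q[i]-Q[i-1]) for i in range(4)])
```

```text
mouth [0.61   0.061  0.1754] 0.00405648376920656
mouth [0.6158 0.0049 0.1666] 0.0025190195095326773
mouth [ 0.5477 -0.0031  0.1402] 0.002444142972528597
mouth [0.5391 0.0535 0.1426] 0.0022814776159174846
centre [0.5782 0.0291 0.1562] edges [np.float64(0.07850320549435635), np.float64(0.0570947274098559), np.float64(0.07342289211723502), np.float64(0.05735154485105677)]
yaw y 7.260003379319097 w [0.9153 0.1026 0.3895] 6.393188038076771
grip ((166.45959595959596, 208.05050505050505), 198.0) ((494.1107011070111, 216.08856088560884), 271.0) (array([ 0.5251, -0.2518,  0.1839]), np.float64(0.0016047775555978793))
bail ((279.0, 302.4), 5.0) ((343.4, 182.13333333333333), 30.0) (array([0.6143, 0.0278, 0.074 ]), np.float64(0.002494618206095071))
pot ((425.6679841897233, 314.8853754940711), 253.0) ((198.04395604395603, 221.1978021978022), 364.0) (array([0.5295, 0.3388, 0.034 ]), np.float64(0.00040665049723386345))
foot [array([ 0.6033, -0.2078,  0.012 ]), array([ 0.4874, -0.1906,  0.012 ]), array([ 0.4767, -0.2979,  0.012 ])] [array([ 0.4893, -0.1898,  0.012 ]), array([ 0.6031, -0.2068,  0.012 ]), array([ 0.5877, -0.3105,  0.012 ])]
sat table [ 18  43 135] tray [ 17  15 121]
tray [[169.6103 260.0029]
 [187.9198 194.0888]
 [263.9943 215.2206]
 [245.6848 281.1347]] [[0.4453 0.4006 0.014 ]
 [0.5948 0.3703 0.014 ]
 [0.5507 0.1978 0.014 ]
 [0.4032 0.2321 0.014 ]] [0.4985 0.3002 0.014 ] [np.float64(0.1736900091191748), np.float64(0.15251130846887276), np.float64(0.178085205076914), np.float64(0.15135436684579573)]
```

Request:
step_arm(
  commands=[85,0.05,0.05,0.115,0,0,-0.02,85,0.15,0.15,0.115,0,0,-0.05,85,0.25,0.25,0.115,0,0,-0.08,85,0.35,0.35,0.115,0,0,-0.11,85,0.45,0.45,0.115,0,0,-0.137,85,0.53,0.53,0.115,0,0,-0.137,85,0.57,0.565,0.115,0,0,-0.137,85,0.585,0.58,0.115,0,0,-0.137,85,0.585,0.58,0.115,0,0,-0.137,85,0.585,0.58,0.115,0,0,-0.137],
  squeeze=40,
)

```text
clock: 1.35
position: [0.5266, -0.2499, 0.2997]
ee_rot: [0.997, -0.072, -0.0, -0.001]
ft_force: [-1.0, -0.1, -0.1]
grip_width: 0.994
grasp_force: 0.0
```

Run:
```python
from h import *
np.set_printoptions(precision=4,suppress=True)
k=4.005;T2=lambda X,Y:(305-.375+(X-320)/k,145-.375+Y/k)
T1=lambda X,Y:(430-.375+X/k,180-.375+Y/k)
m=2.723;S2=lambda X,Y:(245-.375+(X-217.8)/m,250-.375+(Y-299.6)/m);S1=lambda X,Y:(145-.375+X/m,190-.375+(Y-299.6)/m)
f=lambda d:np.degrees(np.arctan2(d[1],d[0]))
a,b=onz("top",T2(362,47),.01),onz("top",T2(388,293),.01);print("foot top",a,b,np.linalg.norm(a-b),f(a-b))
a,b=onz("scene",S2(353,588),.005),onz("scene",S2(388,422),.005);print("foot scene",a,b,np.linalg.norm(a-b),f(a-b))
c=onz("scene",S2(247,570),.005);print("far edge",c,np.linalg.norm(a-c),f(a-c)-90)
print("bail",tri(S2(313,444),T2(469,153)))
print("prong tips",tri(S1(104,364),T1(197,198)),tri(S1(66,400),T1(247,208)))
o=get_obs();print(o["position"],o["ee_rot"],o["clock"])
```

```text
foot top [0.693  0.0862 0.01  ] [0.549  0.0689 0.01  ] 0.14498254885353254 6.857826094136423
foot scene [0.6937 0.0875 0.005 ] [0.5453 0.068  0.005 ] 0.14966275891292974 7.488067235740095
far edge [0.7049 0.0019 0.005 ] 0.08634481250006289 7.463774588114148
bail (array([0.6135, 0.0299, 0.0721]), np.float64(0.0002515838508357527))
prong tips (array([ 0.5056, -0.2333,  0.1485]), np.float64(0.001848524033244285)) (array([ 0.5126, -0.284 ,  0.0864]), np.float64(0.004518157934599836))
[ 0.5266 -0.2499  0.2997] [ 0.9974 -0.0717 -0.0003 -0.0006] 1.35
```

Request:
step_arm(
  commands=[85,0,0,-0.06,0,0,0,85,0,0,-0.13,0,0,0,85,0,0,-0.19,0,0,0,85,0,0,-0.22,0,0,0,85,0,0,-0.228,0,0,0,85,0,0,-0.228,0,0,0,50,0,0,-0.228,0,0,0,30,0,0,-0.228,0,0,0,10,0,0,-0.228,0,0,0,10,0,0,-0.228,0,0,0],
  squeeze=40,
)

```text
clock: 2.6
position: [0.5255, -0.2523, 0.1637]
ee_rot: [0.997, -0.074, 0.0, 0.0]
ft_force: [0.5, -0.4, 0.7]
grip_width: 0.179
grasp_force: 45.1
```

Request:
step_arm(
  commands=[8,0,0,0,0,0,0,8,0,0,0,0,0,0,8,0,0,0.01,0,0,0,8,0,0,0.03,0,0,0,8,0,0,0.05,0,0,0,8,0,0,0.05,0,0,0,8,0,0,0.05,0,0,0,8,0,0,0.05,0,0,0,8,0,0,0.05,0,0,0,8,0,0,0.05,0,0,0],
  squeeze=60,
)

```text
clock: 3.85
position: [0.5254, -0.2522, 0.1934]
ee_rot: [0.997, -0.074, -0.0, -0.0]
ft_force: [0.8, -0.0, -0.9]
grip_width: 0.18
grasp_force: 59.5
```

Run:
```python
from h import *
s=camera("scene")[:,:,::-1];t=camera("top")[:,:,::-1]
cv2.imwrite("pics/s1.png",s);cv2.imwrite("pics/t1.png",t)
v=np.hstack([crop(s,130,170,90,130,4),crop(t,420,160,100,130,4)]);cv2.imwrite("pics/c2.png",np.clip(v*1.5,0,255).astype(np.uint8))
```

```text
(no output)
```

View pics/c2.png

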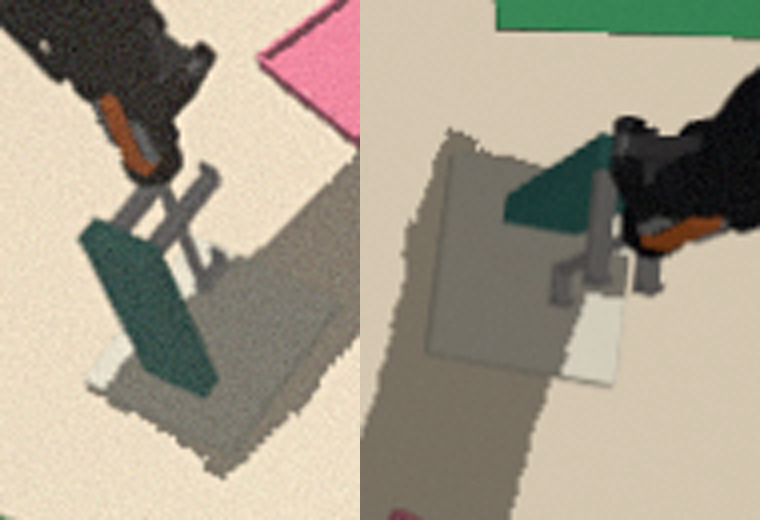

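The hook is held upright and clear of the prongs: in the crop the collar is above the fork and the tongue is free. I'll draw it out along the stand's -x and raise it, then work out the tilted pre-insertion pose.

Request:
step_arm(
  commands=[8,-0.03,0.004,0,0,0,0,8,-0.07,0.01,0,0,0,0,8,-0.1,0.015,0,0,0,0,8,-0.11,0.016,0.03,0,0,0,8,-0.11,0.03,0.1,0,0,0,8,-0.1,0.08,0.17,0,0,0,8,-0.08,0.15,0.23,0,0,0,8,-0.05,0.22,0.25,0,0,0,8,-0.04,0.25,0.25,0,0,0,8,-0.04,0.25,0.25,0,0,0],
)

```text
clock: 5.2
position: [0.5022, -0.1006, 0.3448]
ee_rot: [0.997, -0.072, 0.001, -0.0]
ft_force: [-1.0, -0.3, -0.9]
grip_width: 0.182
grasp_force: 59.5
```

```bash
cat >> h.py <<'E'
YAW=np.radians(7.2)
RW=R.from_euler("z",YAW)*R.from_euler("y",-30,degrees=True)  # columns w,y,u = hook axes in the well
def go(P,Rh,off=(0,0,.0187)):
    """print shift/turn fractions taking the tool from here so the hook origin is at P, hook axes Rh; off: TCP in hook frame"""
    o=get_obs();Rt=Rh*R.from_euler("x",180,degrees=True)
    d=(np.array(P)+Rh.apply(off)-o["position"])/.6; r=(Rt*R.from_quat(o["ee_rot"]).inv()).as_rotvec()/np.pi
    print("go",np.round(d,4),np.round(r,4),"clock",o["clock"])
E
python3 - <<'E'
from h import *
go((.5206,.0187,.2871),RW); print(get_obs()["position"])
E
```

```text
go [ 0.0152  0.1969 -0.0692] [-0.0016 -0.1667  0.084 ] clock 5.2
[ 0.50218884 -0.10058821  0.34484269]
```

Request:
step_arm(
  commands=[8,0,0,0,0,-0.04,0.02,8,0,0.02,0,0,-0.08,0.04,8,0.005,0.06,0,0,-0.12,0.06,8,0.01,0.11,0,-0.001,-0.15,0.08,8,0.015,0.16,-0.01,-0.0016,-0.1667,0.084,8,0.0152,0.19,-0.04,-0.0016,-0.1667,0.084,8,0.0152,0.1969,-0.065,-0.0016,-0.1667,0.084,8,0.0152,0.1969,-0.0692,-0.0016,-0.1667,0.084,8,0.0152,0.1969,-0.0692,-0.0016,-0.1667,0.084,8,0.0152,0.1969,-0.0692,-0.0016,-0.1667,0.084],
)

```text
clock: 6.45
position: [0.5109, 0.0152, 0.3027]
ee_rot: [0.964, 0.059, 0.258, -0.016]
ft_force: [0.6, -0.1, -0.4]
grip_width: 0.181
grasp_force: 59.6
```

Run:
```python
from h import *
np.set_printoptions(precision=4,suppress=True)
s=camera("scene")[:,:,::-1].copy();t=camera("top")[:,:,::-1].copy()
cv2.imwrite("pics/s2.png",s);cv2.imwrite("pics/t2.png",t)
o=get_obs();Rh=R.from_quat(o["ee_rot"])*R.from_euler("x",-180,degrees=True)
print(o["position"],Rh.as_euler("zyx",degrees=True))
O=o["position"]-Rh.apply((0,0,.0187))
pts=[O+Rh.apply(q) for q in [(-.020,0,-.107),(0,0,-.120),(-.02,0,-.120),(0,0,-.05)]]
B=[np.array((.6135,.0305,.071))]
out=[]
for n,im in(("scene",s),("top",t)):
    q=proj(n,pts+B);print(n,q); x0,y0=(235,225) if n=="scene" else (300,120)
    c=np.clip(crop(im,x0,y0,100,140 if n=="scene" else 140,4)*1.5,0,255).astype(np.uint8)
    for a in q: cv2.circle(c,tuple(int(v) for v in ((a-[x0,y0]+.5)*4)),2,(255,0,255),-1)
    out.append(c)
cv2.imwrite("pics/c3.png",np.hstack(out))
```

```text
[0.5108 0.0156 0.3025] [  8.0788 -29.6959   4.106 ]
scene [[281.3982 252.1051]
 [278.7709 262.452 ]
 [281.0636 257.7518]
 [280.5875 230.7735]
 [279.8384 302.9436]]
top [[351.6093 196.0239]
 [350.0512 183.9964]
 [350.5228 194.2096]
 [356.3094 193.6609]
 [341.4336 182.9698]]
```

View pics/c3.png

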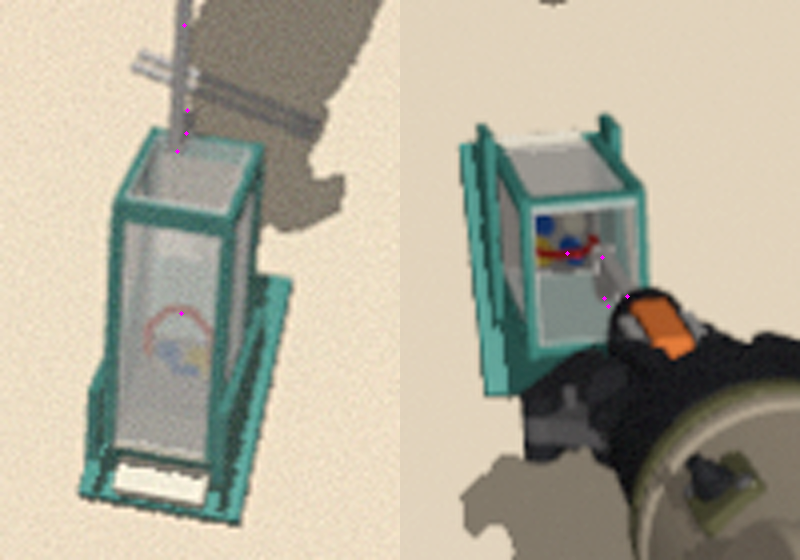

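The projected hook points fall on the shaft foot: scene crop (177,150), top crop (602,256). The bail point falls on the red bar in both views. Next I'll check the remaining pose error.

Run:
```python
from h import *
go((.5206,.0187,.2871),RW);go((.5881,.0273,.1694),RW)
o=get_obs();print((R.from_quat(o["ee_rot"])*R.from_euler("x",-180,degrees=True)).as_euler("ZYX",degrees=True))
```

```text
go [0.0008 0.0032 0.0013] [-0.0004 -0.0003  0.001 ] clock 6.55
go [ 0.1133  0.0175 -0.1949] [-0.0004 -0.0003  0.001 ] clock 6.55
[  6.96416777 -29.95259112   0.0958366 ]
```

Request:
step_arm(
  commands=[8,0.0008,0.0032,0.0013,0,0,0.001,8,0.0121,0.0046,-0.0183,0,0,0.001,8,0.0289,0.0068,-0.0478,0,0,0.001,8,0.0458,0.0089,-0.0772,0,0,0.001,8,0.0627,0.0111,-0.1066,0,0,0.001,8,0.0796,0.0132,-0.136,0,0,0.001,8,0.0964,0.0154,-0.1655,0,0,0.001,8,0.1077,0.0168,-0.1851,0,0,0.001,8,0.1133,0.0175,-0.1949,0,0,0.001,8,0.1133,0.0175,-0.1949,0,0,0.001],
)

```text
clock: 7.8
position: [0.5784, 0.0266, 0.1844]
ee_rot: [0.964, 0.061, 0.257, -0.017]
ft_force: [-0.0, 0.2, -1.3]
grip_width: 0.178
grasp_force: 59.6
```

Run:
```python
from h import *
s=camera("scene")[:,:,::-1].copy();t=camera("top")[:,:,::-1].copy()
cv2.imwrite("pics/s3.png",s);cv2.imwrite("pics/t3.png",t)
v=np.hstack([crop(s,250,250,65,90,6),crop(t,315,155,65,90,6)]);cv2.imwrite("pics/c4.png",np.clip(v*1.5,0,255).astype(np.uint8))
B=np.array((.6135,.0305,.071));W=RW.as_matrix()
go(B+10e-3*W[:,0]+98e-3*W[:,2],RW)
go(B+27e-3*W[:,0]+98e-3*W[:,2],RW)
```

```text
go [-0.024  -0.0037 -0.0138] [-0.0004 -0.0004 -0.0001] clock 7.9
go [ 0.0004 -0.0006  0.0004] [-0.0004 -0.0004 -0.0001] clock 7.9
```

View pics/c4.png

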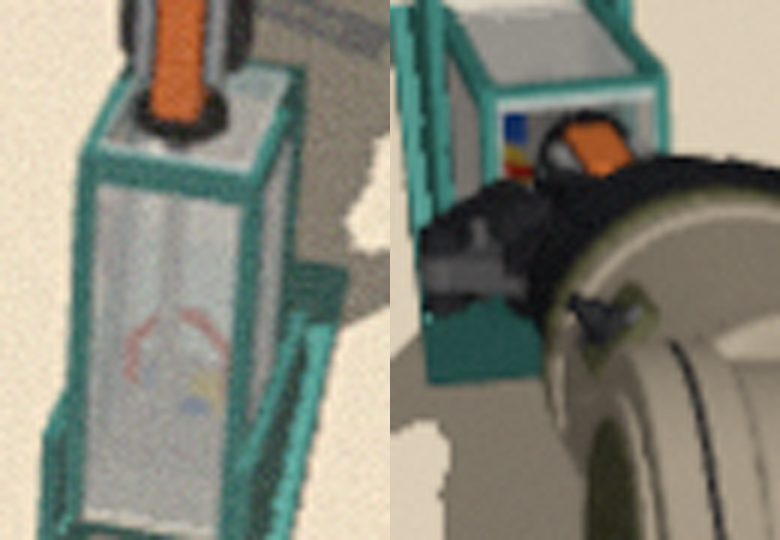

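The shaft stands in front of the bail in the scene crop, at x≈175, with the bail spanning 130–225, so it is centred. Its foot is below the bar. Now I'll move under the bar and lift.

Request:
step_arm(
  commands=[8,-0.008,-0.0012,-0.0046,0,0,0,8,-0.016,-0.0025,-0.0092,0,0,0,8,-0.024,-0.0038,-0.0138,0,0,0,8,-0.024,-0.0038,-0.0138,0,0,0,8,-0.0306,-0.0046,-0.0022,0,0,0,8,-0.0356,-0.0053,0.0064,0,0,0,8,-0.0405,-0.0059,0.0151,0,0,0,8,-0.0455,-0.0065,0.0238,0,0,0,8,-0.0488,-0.0069,0.0295,0,0,0,8,-0.0488,-0.0069,0.0295,0,0,0],
)

```text
clock: 9.15
position: [0.5493, 0.0223, 0.2032]
ee_rot: [0.964, 0.061, 0.258, -0.017]
ft_force: [0.2, 0.4, -0.9]
grip_width: 0.178
grasp_force: 59.3
```

Run:
```python
from h import *
s=camera("scene")[:,:,::-1].copy()
cv2.imwrite("pics/s4.png",s)
def bl(im):
    h=cv2.cvtColor(im[280:345,255:310],cv2.COLOR_BGR2HSV).astype(int);m=((h[...,0]<8)|(h[...,0]>170))&(h[...,1]>50);y,x=np.nonzero(m);return x.mean()+255,y.mean()+280,y.min()+280,len(x)
print(bl(cv2.imread("pics/s3.png")),bl(s))
B=np.array((.6135,.0305,.071));W=RW.as_matrix()
go(B+10e-3*W[:,0]+128e-3*W[:,2],RW);print(get_obs()["ft_force"],get_obs()["torque"])
```

```text
(np.float64(275.0), np.float64(306.5), np.int64(302), 14) (np.float64(278.96), np.float64(299.32), np.int64(296), 25)
go [-0.      0.0002  0.0001] [-0.0003 -0.0004 -0.0001] clock 9.2
[ 0.36852675 -0.2593086  -0.66827003] [-0.06063219  0.49369075  0.01648716]
```

The bail rose about 6 px, so it is engaged. I'll keep drawing along u.

Request:
step_arm(
  commands=[8,-0.006,-0.0008,0.0105,0,0,0,8,-0.015,-0.0019,0.0262,0,0,0,8,-0.025,-0.0032,0.0437,0,0,0,8,-0.035,-0.0044,0.0611,0,0,0,8,-0.045,-0.0057,0.0786,0,0,0,8,-0.055,-0.0069,0.096,0,0,0,8,-0.065,-0.0082,0.1135,0,0,0,8,-0.073,-0.0092,0.1275,0,0,0,8,-0.0785,-0.0099,0.1371,0,0,0,8,-0.0785,-0.0099,0.1371,0,0,0],
)

```text
clock: 10.45
position: [0.5022, 0.0163, 0.2855]
ee_rot: [0.964, 0.061, 0.258, -0.017]
ft_force: [0.9, -0.1, -0.9]
grip_width: 0.18
grasp_force: 59.2
```

Run:
```python
from h import *
s=camera("scene")[:,:,::-1].copy();t=camera("top")[:,:,::-1].copy()
cv2.imwrite("pics/s5.png",s);cv2.imwrite("pics/t5.png",t)
v=np.hstack([crop(s,240,200,75,110,5),crop(t,305,130,75,110,5)]);cv2.imwrite("pics/c5.png",np.clip(v*1.5,0,255).astype(np.uint8))
B=np.array((.6135,.0305,.071));W=RW.as_matrix()
go(B+10e-3*W[:,0]+223e-3*W[:,2],RW)
```

```text
go [-0.      0.0001  0.0007] [-0.0004 -0.0005 -0.0001] clock 10.55
```

View pics/c5.png

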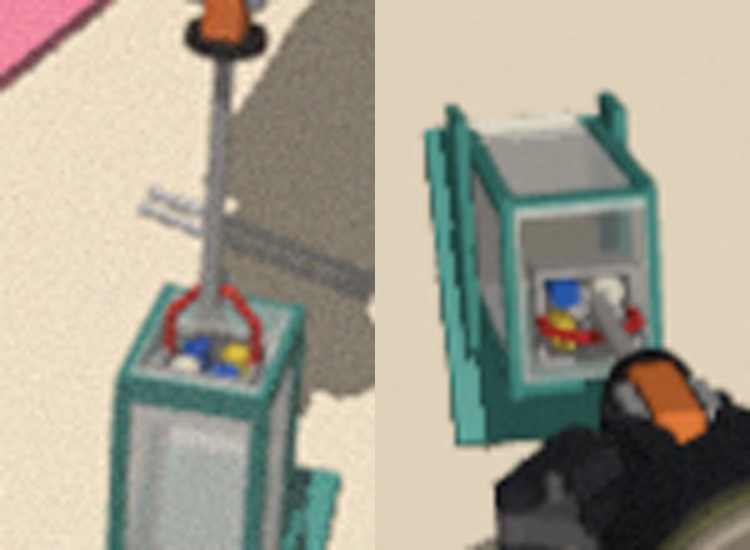

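The bail is hooked in the middle of its bar, and the basket is level with the mouth, at (212,330) in the scene crop. I'll ease it off the lower lip by shifting slightly towards +x while rising, then lift straight up.

Request:
step_arm(
  commands=[8,0.006,0.0008,0.008,0,0,0,8,0.013,0.0017,0.018,0,0,0,8,0.019,0.0025,0.03,0,0,0,8,0.023,0.003,0.044,0,0,0,8,0.023,0.003,0.062,0,0,0,8,0.023,0.003,0.082,0,0,0,8,0.023,0.003,0.105,0,0,0,8,0.023,0.003,0.128,0,0,0,8,0.023,0.003,0.145,0,0,0,8,0.023,0.003,0.155,0,0,0],
)

```text
clock: 11.8
position: [0.516, 0.0182, 0.3788]
ee_rot: [0.964, 0.061, 0.258, -0.017]
ft_force: [0.1, 0.4, -3.3]
grip_width: 0.179
grasp_force: 59.2
```

```bash
cat >> h.py <<'E'
def gob(Pbar,Rh):  # bar resting in gullet (hook x=-10, z=-113.5)
    go(np.array(Pbar)-Rh.apply((-.010,0,-.1135)),Rh)
E
python3 - <<'E'
from h import *
o=get_obs();Rh=R.from_quat(o["ee_rot"])*R.from_euler("x",-180,degrees=True)
b=o["position"]-Rh.apply((0,0,.0187))+Rh.apply((-.01,0,-.1135));print("bar",b)
gob(b+[-.03,.02,.02],R.from_euler("z",YAW))
gob([.500,.261,.240],R.from_euler("z",YAW))
E
```

```text
bar [0.57289476 0.02551082 0.2592706 ]
go [0.0613 0.0477 0.0544] [-0.0213  0.165   0.    ] clock 11.8
go [-0.0102  0.4068 -0.011 ] [-0.0213  0.165   0.    ] clock 11.8
```

Request:
step_arm(
  commands=[8,0.006,0.002,0.01,-0.002,0.016,0,8,0.014,0.006,0.02,-0.005,0.036,0,8,0.022,0.012,0.03,-0.008,0.06,0,8,0.031,0.02,0.038,-0.011,0.084,0,8,0.041,0.029,0.046,-0.014,0.11,0,8,0.05,0.038,0.051,-0.017,0.134,0,8,0.057,0.044,0.0535,-0.02,0.154,0,8,0.0613,0.0477,0.0544,-0.0213,0.165,0,8,0.0613,0.0477,0.0544,-0.0213,0.165,0,8,0.0613,0.0477,0.0544,-0.0213,0.165,0],
)

```text
clock: 13.05
position: [0.5527, 0.0467, 0.4107]
ee_rot: [0.998, 0.063, 0.0, -0.0]
ft_force: [0.1, -0.2, -1.8]
grip_width: 0.18
grasp_force: 59.1
```

Run:
```python
from h import *
s=camera("scene")[:,:,::-1].copy()
cv2.imwrite("pics/s6.png",s)
v=crop(s,200,150,240,200,3);cv2.imwrite("pics/c6.png",np.clip(v*1.5,0,255).astype(np.uint8))
gob([.500,.261,.240],R.from_euler("z",YAW))
print(proj("scene",[.543,.0455,.279]))
```

```text
go [-0.0711  0.3594 -0.0645] [0.0001 0.0002 0.0001] clock 13.1
[[292.65319227 222.30736809]]
```

View pics/c6.png

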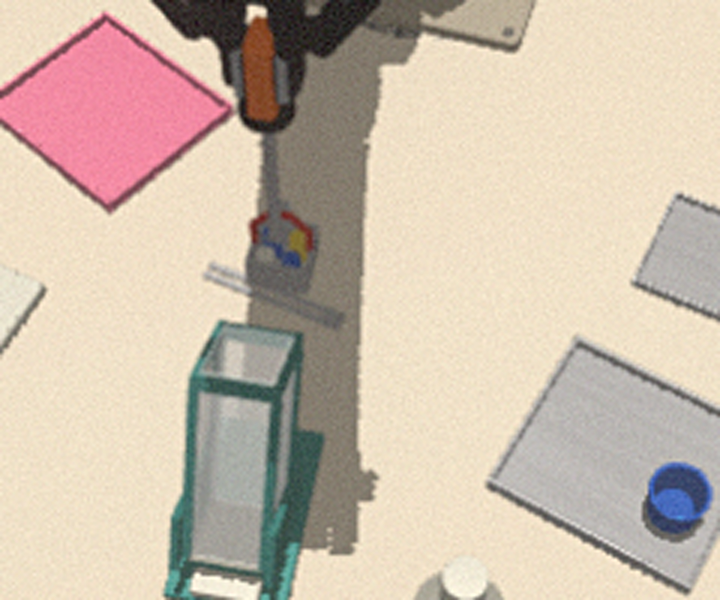

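The basket hangs upright on the hook at (283,250) of the crop. The well is empty. I'll carry it over to the tray.

Request:
step_arm(
  commands=[8,-0.002,0.009,0,0,0,0,8,-0.006,0.032,-0.003,0,0,0,8,-0.014,0.071,-0.01,0,0,0,8,-0.024,0.121,-0.02,0,0,0,8,-0.0355,0.18,-0.032,0,0,0,8,-0.047,0.238,-0.044,0,0,0,8,-0.057,0.288,-0.054,0,0,0,8,-0.065,0.327,-0.061,0,0,0,8,-0.069,0.35,-0.064,0,0,0,8,-0.0711,0.3594,-0.0645,0,0,0],
)

```text
clock: 14.35
position: [0.5097, 0.2632, 0.372]
ee_rot: [0.998, 0.063, -0.0, 0.0]
ft_force: [-0.2, 0.4, -3.3]
grip_width: 0.179
grasp_force: 59.3
```

Run:
```python
from h import *
s=camera("scene")[:,:,::-1].copy();t=camera("top")[:,:,::-1].copy()
cv2.imwrite("pics/s7.png",s);cv2.imwrite("pics/t7.png",t)
v=np.hstack([crop(s,350,200,110,150,3.6),crop(t,165,170,110,150,3.6)]);cv2.imwrite("pics/c7.png",np.clip(v*1.5,0,255).astype(np.uint8))
gob([.500,.261,.068],R.from_euler("z",YAW))
T=R.from_euler("z",-12.7,degrees=True);print("target corners scene",proj("scene",[np.array([.5,.261,.004])]),proj("top",[np.array([.5,.261,.004])]))
```

```text
go [-2.000e-04 -5.000e-04 -2.865e-01] [ 0.     -0.0001 -0.    ] clock 14.45
target corners scene [[392.74487611 300.19426037]] [[235.10813722 237.6612091 ]]
```

View pics/c7.png

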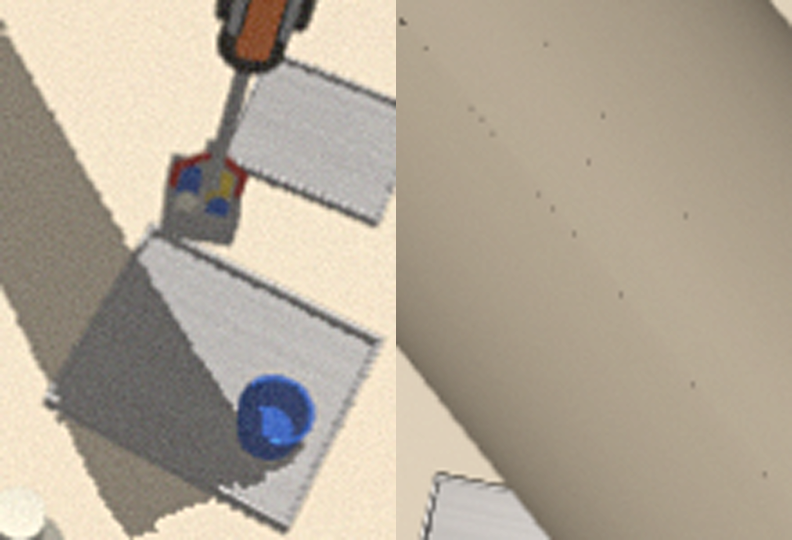

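The basket hangs over the tray's clear half, at (203,200) in the crop. The target on the tray floor projects to crop (154,360), inside the clear half. I'll lower it.

Request:
step_arm(
  commands=[8,0,0,-0.008,0,0,0,8,0,0,-0.03,0,0,0,8,0,0,-0.065,0,0,0,8,0,0,-0.105,0,0,0,8,0,0,-0.15,0,0,0,8,0,0,-0.19,0,0,0,8,0,0,-0.225,0,0,0,8,0,0,-0.25,0,0,0,8,0,0,-0.263,0,0,0,8,0,0,-0.267,0,0,0],
)

```text
clock: 15.7
position: [0.5101, 0.2623, 0.2116]
ee_rot: [0.998, 0.063, -0.0, -0.0]
ft_force: [-0.2, 0.7, -2.2]
grip_width: 0.182
grasp_force: 59.3
```

Request:
step_arm(
  commands=[8,0,0,-0.003,0,0,0,8,0,0,-0.008,0,0,0,8,0,0,-0.013,0,0,0,8,0,0,-0.018,0,0,0,8,0,0,-0.023,0,0,0,8,0,0,-0.028,0,0,0,8,0,0,-0.033,0,0,0,8,0,0,-0.038,0,0,0,8,0,0,-0.042,0,0,0,8,0,0,-0.042,0,0,0],
)

```text
clock: 16.95
position: [0.51, 0.2624, 0.1865]
ee_rot: [0.998, 0.063, -0.0, 0.0]
ft_force: [-0.2, 0.6, -0.4]
grip_width: 0.179
grasp_force: 59.5
```

Run:
```python
from h import *
s=camera("scene")[:,:,::-1].copy();t=camera("top")[:,:,::-1].copy()
cv2.imwrite("pics/s8.png",s);cv2.imwrite("pics/t8.png",t)
v=crop(s,350,220,110,130,4.6);cv2.imwrite("pics/c8.png",np.clip(v*1.5,0,255).astype(np.uint8))
gob([.500,.261,.0485],R.from_euler("z",YAW))
```

```text
go [-0.0003 -0.0003 -0.01  ] [-0.     -0.0001  0.    ] clock 17.05
```

View pics/c8.png

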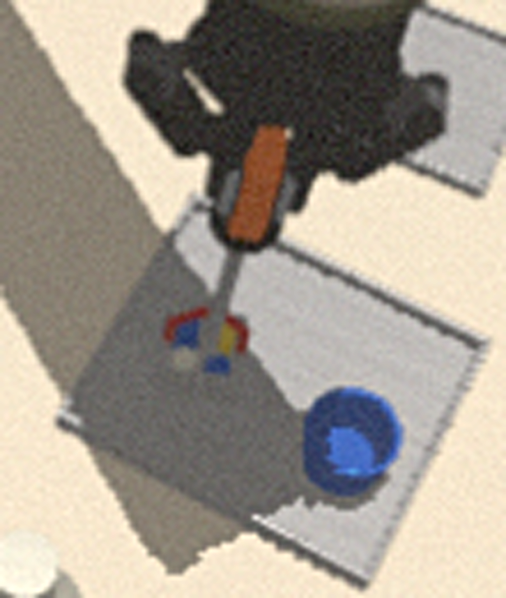

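The basket stands on the tray floor, upright, at (205,345) in the crop, and the force has dropped to its no-load value. Next: lower about 7 mm so the tip clears the bar, back out along hook +x, and rise.

Request:
step_arm(
  commands=[8,0,0,-0.006,0,0,0,8,0,0,-0.012,0,0,0,8,0,0,-0.012,0,0,0,8,0.01,0.0012,-0.012,0,0,0,8,0.022,0.0028,-0.012,0,0,0,8,0.034,0.0043,-0.012,0,0,0,8,0.042,0.0053,-0.012,0,0,0,8,0.042,0.0053,-0.012,0,0,0,8,0.042,0.0053,0,0,0,0,8,0.042,0.0053,0.02,0,0,0],
)

```text
clock: 18.3
position: [0.535, 0.2656, 0.1992]
ee_rot: [0.998, 0.063, -0.0, 0.0]
ft_force: [-0.5, -0.2, -0.4]
grip_width: 0.181
grasp_force: 59.5
```

Run:
```python
from h import *
s=camera("scene")[:,:,::-1].copy()
cv2.imwrite("pics/s9.png",s)
v=crop(s,350,220,110,130,4.6);cv2.imwrite("pics/c9.png",np.clip(v*1.5,0,255).astype(np.uint8))
a=-8.45; Rs=R.from_euler("z",a,degrees=True)
# stand seat from the grasp: TCP (.5255,-.2523,.1637) over origin
S=np.array([.5255,-.2523,.145])
print(get_obs()["position"])
for q in [(-.060,0,.030),(0,0,.025)]: go(S+Rs.apply(q),Rs)
```

```text
[0.53572876 0.26614585 0.20130256]
go [-0.116  -0.8494 -0.0127] [-0.0002  0.0006 -0.087 ] clock 18.35
go [-0.017  -0.8641 -0.021 ] [-0.0002  0.0006 -0.087 ] clock 18.35
```

View pics/c9.png

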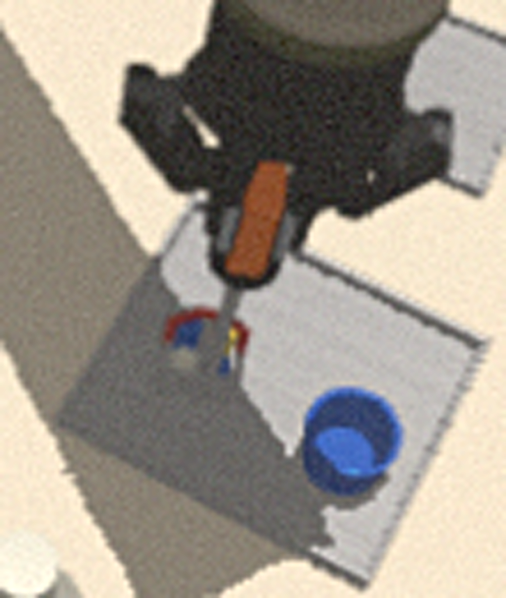

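The basket has not moved, still at (205,345) in the crop. The hook has backed off the bail. I'll raise it straight up and then travel to the front of the stand.

Request:
step_arm(
  commands=[8,0,0,0.02,0,0,0,8,0,0,0.05,0,0,0,8,0,0,0.1,0,0,0,8,0,0,0.16,0,0,0,8,0,0,0.22,0,0,0,8,-0.01,-0.03,0.265,0,0,0,8,-0.03,-0.09,0.27,0,0,-0.01,8,-0.05,-0.17,0.27,0,0,-0.02,8,-0.07,-0.25,0.27,0,0,-0.03,8,-0.08,-0.33,0.27,0,0,-0.04],
)

```text
clock: 19.6
position: [0.4865, 0.0666, 0.3619]
ee_rot: [1.0, -0.0, 0.001, 0.0]
ft_force: [-0.1, -0.5, -1.5]
grip_width: 0.181
grasp_force: 59.5
```

```bash
cat >> h.py <<'E'
Rs=R.from_euler("z",-8.45,degrees=True);S=np.array([.5255,-.2523,.145])
E
python3 - <<'E'
from h import *
np.set_printoptions(precision=4,suppress=True)
for q in [(-.060,0,.030),(0,0,.025)]: go(S+Rs.apply(q),Rs)
s=camera("scene")[:,:,::-1].copy();t=camera("top")[:,:,::-1].copy()
cv2.imwrite("pics/s10.png",s);cv2.imwrite("pics/t10.png",t)
def red(im,x,y,w,h):
    k=cv2.cvtColor(im[y:y+h,x:x+w],cv2.COLOR_BGR2HSV).astype(int);m=((k[...,0]<8)|(k[...,0]>170))&(k[...,1]>100);Y,X=np.nonzero(m);return (X.mean()+x,Y.mean()+y),(X.min()+x,X.max()+x,Y.min()+y,Y.max()+y),len(X)
a=red(s,375,270,40,40);b=red(t,210,215,50,40);print(a,b,tri(a[0],b[0]))
E
```

```text
go [-0.0339 -0.5167 -0.2804] [ 0.0002  0.0003 -0.0468] clock 19.6
go [ 0.065  -0.5314 -0.2887] [ 0.0002  0.0003 -0.0468] clock 19.6
((np.float64(394.4347826086956), np.float64(289.54347826086956)), (np.int64(386), np.int64(403), np.int64(287), np.int64(295)), 46) ((np.float64(233.0), np.float64(234.2)), (np.int64(224), np.int64(243), np.int64(233), np.int64(237)), 45) (array([0.4994, 0.2584, 0.0541]), np.float64(0.00037276191583510046))
```

The bail triangulates to (0.499, 0.258, 0.054), so the basket is upright and where I aimed it. Now I'll return the hook.

Request:
step_arm(
  commands=[8,-0.01,-0.09,0,0,0,-0.01,8,-0.02,-0.18,0,0,0,-0.02,8,-0.03,-0.27,0,0,0,-0.03,8,-0.034,-0.36,-0.01,0,0,-0.04,8,-0.034,-0.44,-0.03,0,0,-0.0468,8,-0.034,-0.495,-0.07,0,0,-0.0468,8,-0.034,-0.515,-0.13,0,0,-0.0468,8,-0.034,-0.5167,-0.2,0,0,-0.0468,8,-0.034,-0.5167,-0.26,0,0,-0.0468,8,-0.034,-0.5167,-0.28,0,0,-0.0468],
)

```text
clock: 20.95
position: [0.4664, -0.2417, 0.1915]
ee_rot: [0.997, -0.073, -0.001, -0.001]
ft_force: [-0.7, 0.5, 0.2]
grip_width: 0.18
grasp_force: 59.4
```

Run:
```python
from h import *
for q in [(-.060,0,.030),(0,0,.025)]: go(S+Rs.apply(q),Rs)
```

```text
go [-0.0004 -0.0029  0.0036] [-0.0004 -0.0007 -0.0004] clock 20.95
go [ 0.0985 -0.0176 -0.0047] [-0.0004 -0.0007 -0.0004] clock 20.95
```

Request:
step_arm(
  commands=[8,0,-0.003,0.0036,0,0,0,8,0,-0.003,0.0036,0,0,0,8,0.016,-0.0054,0,0,0,0,8,0.036,-0.0083,-0.002,0,0,0,8,0.056,-0.0113,-0.004,0,0,0,8,0.076,-0.0143,-0.0047,0,0,0,8,0.091,-0.0165,-0.0047,0,0,0,8,0.0985,-0.0176,-0.0047,0,0,0,8,0.0985,-0.0176,-0.0047,0,0,0,8,0.0985,-0.0176,-0.0047,0,0,0],
)

```text
clock: 22.2
position: [0.5257, -0.253, 0.1898]
ee_rot: [0.997, -0.074, -0.0, 0.0]
ft_force: [0.8, 0.3, -0.6]
grip_width: 0.183
grasp_force: 59.4
```

Run:
```python
from h import *
go(S+Rs.apply((0,0,0)),Rs); print(get_obs()["ft_force"],get_obs()["position"])
s=camera("scene")[:,:,::-1].copy();t=camera("top")[:,:,::-1].copy()
cv2.imwrite("pics/s11.png",s);cv2.imwrite("pics/t11.png",t)
d=[cv2.absdiff(s[190:300,140:220],cv2.imread("pics/s1.png")[190:300,140:220]).max(2)>40,cv2.absdiff(t[180:260,430:520],cv2.imread("pics/t1.png")[180:260,430:520]).max(2)>40];print([x.sum() for x in d])
```

```text
go [-0.0004  0.0012 -0.0435] [ 0.     -0.0002 -0.0001] clock 22.2
[ 0.79620389  0.25661862 -0.6082526 ] [ 0.52571339 -0.25302504  0.18979777]
[np.int64(123), np.int64(17)]
```

The views match the lift pictures taken at the start, so the hook is back where it was picked up. Now I'll lower it slowly onto the prongs.

Request:
step_arm(
  commands=[8,0,0.001,-0.008,0,0,0,8,0,0.001,-0.016,0,0,0,8,0,0.001,-0.024,0,0,0,8,0,0.001,-0.03,0,0,0,8,0,0.001,-0.035,0,0,0,8,0,0.001,-0.039,0,0,0,8,0,0.001,-0.042,0,0,0,8,0,0.001,-0.0438,0,0,0,8,0,0.001,-0.0438,0,0,0,8,0,0.001,-0.0438,0,0,0],
)

```text
clock: 23.55
position: [0.526, -0.2524, 0.1637]
ee_rot: [0.997, -0.073, -0.0, 0.0]
ft_force: [-1.5, -0.0, 2.7]
grip_width: 0.178
grasp_force: 59.8
```

The upward force rose by about 3 N, so the collar is seated. I'll open the fingers gradually.

Request:
step_arm(
  commands=[17,0,0,0,0,0,0,20,0,0,0,0,0,0,25,0,0,0,0,0,0,32,0,0,0,0,0,0,42,0,0,0,0,0,0,55,0,0,0,0,0,0,60,0,0,0,0,0,0,60,0,0,0,0,0,0,60,0,0,0.01,0,0,0,60,0,0,0.03,0,0,0],
  squeeze=20,
)

```text
clock: 24.8
position: [0.5258, -0.2523, 0.1819]
ee_rot: [0.997, -0.073, -0.001, -0.0]
ft_force: [-0.1, 0.2, -0.7]
grip_width: 0.702
grasp_force: 0.0
```

Request:
step_arm(
  commands=[60,0,0,0.03,0,0,0,60,0,0,0.08,0,0,0,60,0,0,0.14,0,0,0,60,0,0,0.2,0,0,0,60,-0.05,-0.03,0.22,0,0,0,60,-0.13,-0.1,0.22,0,0,0,60,-0.2,-0.2,0.22,0,0,0,60,-0.28,-0.28,0.22,0,0,0,60,-0.35,-0.36,0.22,0,0,0,60,-0.35,-0.36,0.22,0,0,0],
)

```text
clock: 26.05
position: [0.3122, -0.4715, 0.3147]
ee_rot: [0.997, -0.077, -0.0, 0.001]
ft_force: [-0.6, 0.2, 0.4]
grip_width: 0.705
grasp_force: 0.0
```

Run:
```python
from h import *
s=camera("scene")[:,:,::-1].copy();t=camera("top")[:,:,::-1].copy()
cv2.imwrite("pics/s12.png",s);cv2.imwrite("pics/t12.png",t)
v=np.hstack([crop(s,145,180,90,120,3.2),crop(t,430,170,90,120,3.2),crop(t,165,120,120,160,2.4*1)]) if 0 else np.hstack([crop(s,145,180,90,120,3.2),crop(t,430,180,70,120,3.2),crop(t,170,180,80,120,3.2)])
cv2.imwrite("pics/c10.png",np.clip(v*1.5,0,255).astype(np.uint8))
for n,im in(("scene",s),("top",t)):
    d=cv2.absdiff(cv2.GaussianBlur(im,(5,5),0),cv2.GaussianBlur(cv2.imread(f"pics/{n}0.png"),(5,5),0)).max(2)>30
    for r in cv2.connectedComponentsWithStats(d.astype(np.uint8))[2][1:]:
        if r[4]>15: print(n,r)
```

```text
scene [ 57   0  18  27 161]
scene [303   0  11  17 162]
scene [359   0   6   6  26]
scene [77  3 18  7 25]
scene [73  7 25 11 84]
scene [364   7   5  15  42]
scene [66 26  6  9 37]
scene [371  29   3   9  16]
scene [76 31  6 11 42]
scene [68 36  7 13 37]
scene [328  43  14  11  34]
scene [76 48  6  8 25]
scene [332  50  11   6  18]
scene [109  55  20  29 335]
scene [372  55  10  46 149]
scene [92 67  5  7 19]
scene [ 109  117  209   34 3778]
scene [367 139   5   7  18]
scene [ 127  144  172   57 3568]
scene [304 146  17   5  61]
scene [302 152  11   6  42]
scene [384 287  20  21 284]
top [334 174   5   5  23]
top [334 179  16   8 100]
top [224 229  21  18 274]
top [ 396  281  187  140 7593]
top [ 393  347  247  133 9446]
top [375 409  17  10 109]
top [351 420  43  13 224]
top [307 440  17  11  47]
top [305 453   9  14  53]
```

View pics/c10.png

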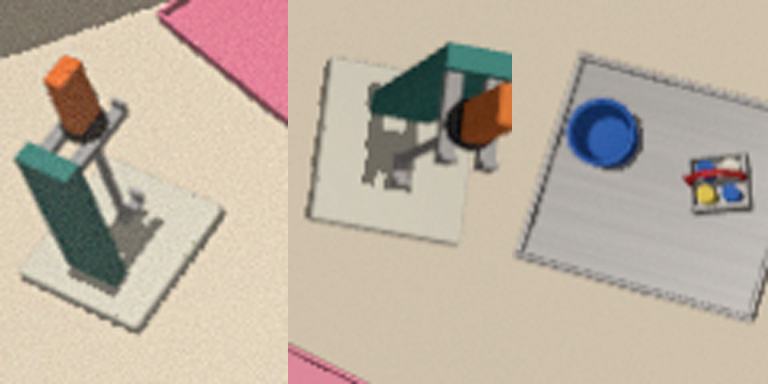

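The hook hangs on the fork as before. The basket stands upright in the tray beside the blue pot. The only differences from the first pictures are the arm and its shadow, the emptied well and the basket in the tray.

```bash
python3 -c "
from workcell import *
print(hand_in())"
```

```text
the job is handed in; nothing more can be done
None
```

The basket is upright in the steel tray beside the blue pot, the hook is back on its stand, and the pot, bottle and forceps show no movement in before-and-after pictures; I handed the job in at about 26 s.

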